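Press the tube caps home and seat the rack cover

ROBOT

A 7-joint arm with a two-finger parallel gripper is mounted at the origin on the work surface. World frame = base frame: x ahead of the robot, y to its left, z up, the work surface at z = 0. Lengths are in m, angles in rad, forces in N, time in s.
With the tool pointing down it reaches from about 0.4 to 0.85 m from the base axis. Payload 10.4 kg.
Tool frame: the origin (TCP) lies on the centre line of the jaws, within the pads' length; the fingertips stand r.tip_extent ahead of it and the grasp point (between the pads) lies 3 mm ahead of it (r.tip_extent is the distance from the TCP to the fingertips, in m); z points along the fingers, y is the direction in which the jaws open and shut (so a half turn about z gives the same grasp; the last joint's range is limited). The gripper opens to 87 mm and grips with 3 to 60 N. Pads are 19 mm wide; open, the fingers measure 117 mm over their backs; the gripper's body (75 mm by 190 mm) begins 51 mm behind the grasp point.
Start: joints at [-1.281, 0.332, -0.065, 1.46, 0.022, 1.35, -0.088], TCP at [0.192, 0.595, 0.221] pointing down, gripper open.
Joint ranges: [-2.6, 2.6], [-0.5, 2.12], [-1.47, 1.34], [0.16, 2.42], [-1.27, 4.41], [0.06, 2.06], [-2.6, 2.6]. Speed limits (rad/s): [2.22, 2.22, 2.79, 2.79, 3.14, 3.14, 3.14].

INTERFACE

Orientations are given as a unit quaternion [x, y, z, w].
In Python, from bench import r gives the robot as it stands. The module is installed in compiled form; this text tells all that it offers.
- The arm moves only by the shell command python3 -m jog 'ROWS' [FORCE]. ROWS is JSON, a list of rows, each a list of 5 numbers: the shift along the tool's x, y, z in cm, then the turn about the tool's z in rad, then the closure, from 0 (fully open) to 1 (shut). A call has exactly 10 rows; each row shifts and turns the pose as measured when the row begins, along the tool's axes as they then stand; what a row does not reach is not made up. A row lasts 1/10 s, in which the tool goes at most 50 mm and 8.59 degrees, less where a joint would pass 70% of its speed; a pose out of reach is approached as far as the arm can. A call with a gripper value outside its range is refused whole. The fingers move at their own pace and stop on an object; FORCE is the grip in N (left out, the last holds). Time passes only in rows, so rows that do not move let the fingers close, or fill a call up. It gives the time, the measured TCP pose, the force and the opening at its end, in the units of the state.
- r.read_state(): the state, without advancing time (a new reading comes with each control period).
- r.camera(name): name is "scene" or "top"; returns a dict with "pixels" (384x512x3 uint8, red, green, blue), "fx", "fy", "cx", "cy" (pixels), "camera_from_world" (4x4, takes a point from world to camera coordinates). Camera axes: x right, y up, looking along -z (the intrinsics and any distortion apply to the point x, -y, -z); pixel columns grow to the right and rows downward; lengths in m; the calibration is good to about 2 mm. A picture is of the moment at which its call begins. There is no depth.
- r.close_job(): hands the job in, once; it reports no verdict.
The state is a dict: "time": time; "joint_positions": joint angles; "joint_vel": joint speeds; "joint_torque": joint torques, N m; "ee_pos": TCP position; "eef_rot": TCP orientation; "ft_force": force on the tool from outside, world axes, zero at the start; "torque": the same for the moment, N m; "width": finger opening in m.
Only numpy, scipy, OpenCV 4.12 (cv2) and the standard library are available. Lean on these libraries where they do the work, as an engineer would, in place of code of your own. Each camera call takes 0.05 s, during which the arm holds its last target. There are 200 camera calls.

TASK

In the pink rack, two of the four sample tubes have blue caps standing proud: press those down until all four caps are fully home. Then set the green cover over the rack and press both of its ends down until it sits fully home and level, and leave it there. Do not shift or tip the bottle, the cup or the tip box.

Things in the scene. Friction and masses are not known exactly. Their poses are not given: they have to be found in the camera images.
- rack: pink tube rack, fixed: block 194 x 56 mm, top face 60 mm above the bench, foot 224 x 90 x 8 mm. Origin: centre of its underside on the bench; x along the row of tubes (at x = -54, -18, 18, 54 mm), z up. A yellow catch post at each end of the row. The cover fits over it from above, skirt outside the block (3 mm play all round), either way round, and rests on the two posts
- cover: loose green cover, 0.12 kg, an upside-down tray on the bench, skirt down: outside 206 x 68 x 40 mm, top 4 mm thick, skirt 36 mm deep, inside 200 x 62 mm; white ridge handle on top. Origin: centre of the plane of its lower edge; x along its long side, z up. On the raised catches its origin is 54 mm above the bench, fully home 48 mm, over the rack's middle. Proud caps keep it from going down
- cover_handle (a point): grip point in the cover's white ridge handle, which is 70 mm long (along the cover's x), 14 mm wide (y) and rises from 40 to 68 mm above the cover's lower edge; this point is 56 mm above that edge, in the middle
- cover_near (a point): white spot on the flat top of the cover near its -x end, on the centre line, 84 mm from the middle, 40 mm above its lower edge: where to press that end down
- cover_far (a point): the same white spot near the cover's +x end
- catch_near (a joint): (m): the yellow catch post (14 mm across) at the -x end of the rack, 84 mm from its middle: 0 = raised, its top 90 mm above the bench; 0.006 = pressed fully home, top at 84 mm. It moves at about 5 N and stays where it is left. It carries one end of the cover and is pushed down through the cover
- catch_far (a joint): (m): the same, the post at the rack's +x end
- bottle: bystander: loose amber bottle with red cap, 54 mm across, 110 mm high; origin at the centre of its underside
- beaker: bystander: loose white cup, 64 mm across, 70 mm high; origin at the centre of its underside
- tipbox: bystander: loose blue pipette-tip box with yellow tips, 100 x 75 x 55 mm; origin at the centre of its underside
- cap_a (a joint): (m): how far this tube's blue push-in cap is pressed down; 0 = standing 8 mm proud (orange neck shows below it), 0.008 = fully home. A stiff friction fit: it moves at about 6 N and stays where it is left. Starts proud by 5 to 8 mm.
- cap_a_top (a point): centre of the flat top of cap a, a blue disc 26 mm across and 14 mm high; 80 mm above the bench when home, 88 mm when fully proud. The tubes stand in one row in the rack, 36 mm apart, in any order. z up.
- cap_b (a joint): (m): how far this tube's blue push-in cap is pressed down; 0 = standing 8 mm proud (orange neck shows below it), 0.008 = fully home. A stiff friction fit: it moves at about 6 N and stays where it is left. Starts proud by 5 to 8 mm.
- cap_b_top (a point): centre of the flat top of cap b, a blue disc 26 mm across and 14 mm high; 80 mm above the bench when home, 88 mm when fully proud. The tubes stand in one row in the rack, 36 mm apart, in any order. z up.
- cap_c (a joint): (m): how far this tube's blue push-in cap is pressed down; 0 = standing 8 mm proud (orange neck shows below it), 0.008 = fully home. A stiff friction fit: it moves at about 6 N and stays where it is left. Starts home.
- cap_c_top (a point): centre of the flat top of cap c, a blue disc 26 mm across and 14 mm high; 80 mm above the bench when home, 88 mm when fully proud. The tubes stand in one row in the rack, 36 mm apart, in any order. z up.
- cap_d (a joint): (m): how far this tube's blue push-in cap is pressed down; 0 = standing 8 mm proud (orange neck shows below it), 0.008 = fully home. A stiff friction fit: it moves at about 6 N and stays where it is left. Starts home.
- cap_d_top (a point): centre of the flat top of cap d, a blue disc 26 mm across and 14 mm high; 80 mm above the bench when home, 88 mm when fully proud. The tubes stand in one row in the rack, 36 mm apart, in any order. z up.
Things that resemble listed ones, but are neither listed nor needed, are in the scene too. What is meant by the cover is not black, and is the larger of those in its own colour. There is more than one size of the rack; the one meant has the size given above.

How it is judged:
By the outcome, as a careful person would: the job done as asked, in the order asked, and still so for the second after the job is handed in, with the robot touching nothing.
It also fails if it takes over 64 s, if anything falls off the work surface, if the arm or the gripper's body presses on something with over 40 N, if the wrist force passes 120 N, or if a joint passes its speed limit or range.

## Working session

There is one attempt and no reset: what is moved stays moved. The work goes in short steps, Python scripts to look and compute and a shell command to move; the robot and the scene stay as the last step left them, time stands still between calls to the robot, and variables do not carry over. Pictures are saved under pics/ and viewed, about 8 in all and at most 12, crops included, and the job is handed in when it is done.

```bash
mkdir -p pics; python3 - <<'E'
from bench import r
import cv2,json,numpy as np
s=r.read_state();print({k:np.round(v,3).tolist() for k,v in s.items()},r.tip_extent)
for n in("scene","top"):
    c=r.camera(n);cv2.imwrite(f"pics/{n}0.png",cv2.resize(c["pixels"][:,:,::-1],(800,600),interpolation=cv2.INTER_CUBIC))
    print(n,[k for k in c],c["fx"],c["fy"],c["cx"],c["cy"],np.round(c["camera_from_world"],3).tolist())
E
```

```text
{'time': 0.0, 'joint_positions': [-1.281, 0.333, -0.065, 1.461, 0.022, 1.35, -0.088], 'joint_vel': [-0.001, -0.0, 0.0, 0.001, -0.001, -0.001, 0.002], 'joint_torque': [0.0, -62.325, 0.025, -38.99, -0.061, 0.04, 0.0], 'ee_pos': [0.192, 0.594, 0.22], 'eef_rot': [0.156, 0.988, -0.001, -0.0], 'ft_force': [0.201, 0.173, -0.418], 'torque': [0.029, -0.036, 0.006], 'width': 0.087} 0.022
scene ['pixels', 'fx', 'fy', 'cx', 'cy', 'camera_from_world'] 378.76128239023626 378.76128239023626 256.014075482427 189.0467170585166 [[0.485, 0.874, 0.022, -0.248], [-0.543, 0.281, 0.791, 0.206], [0.686, -0.396, 0.611, -1.462], [0.0, 0.0, 0.0, 1.0]]
top ['pixels', 'fx', 'fy', 'cx', 'cy', 'camera_from_world'] 413.6638466032574 413.6638466032574 258.85167031395815 198.4527014662546 [[-0.018, -1.0, -0.005, 0.003], [0.98, -0.019, 0.201, -0.518], [-0.201, -0.001, 0.98, -1.143], [0.0, 0.0, 0.0, 1.0]]
```

View pics/scene0.png

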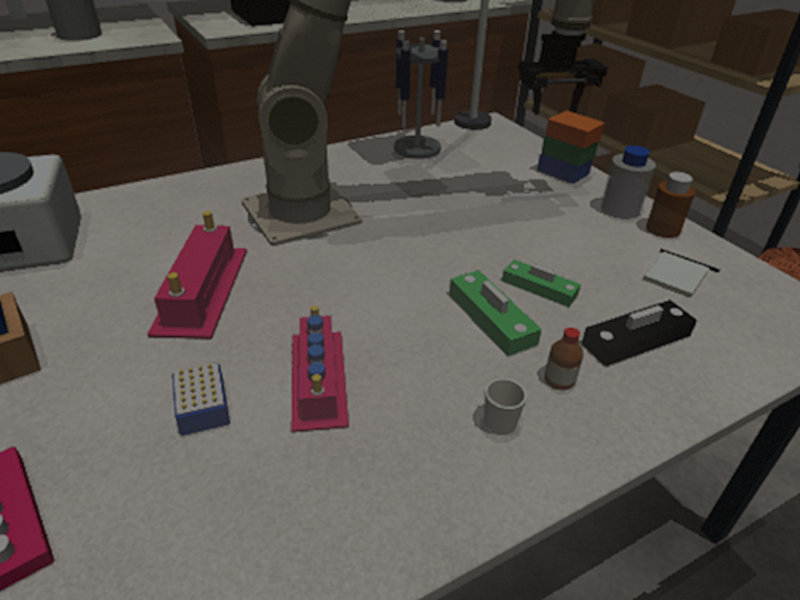

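View pics/top0.png

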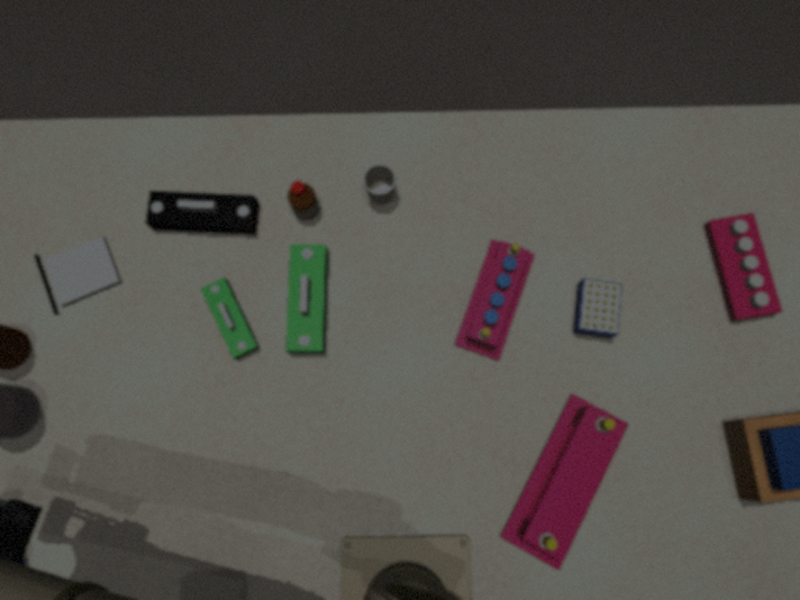

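Candidates, in the top picture's 800x600 pixels:
- **Racks:** pink with blue caps (495,300), larger pink without tubes (565,480), pink with grey caps (743,265). I choose (495,300).
- **Covers:** large green (307,298), small green (230,318), black (203,212). I choose (307,298).

I'll check both choices in one close crop.

```bash
cat > h.py <<'E'
from bench import r
import cv2,numpy as np
def proj(c,P):
    q=(c["camera_from_world"]@np.c_[np.atleast_2d(P),np.ones(len(np.atleast_2d(P)))].T)[:3]
    return np.c_[c["cx"]+c["fx"]*q[0]/-q[2],c["cy"]-c["fy"]*q[1]/-q[2]]
def back(c,uv,z):
    T=np.linalg.inv(c["camera_from_world"]);d=T[:3,:3]@[(uv[0]-c["cx"])/c["fx"],-(uv[1]-c["cy"])/c["fy"],-1]
    o=T[:3,3];return o+d*(z-o[2])/d[2]
def blobs(c,lo,hi,box,amin=4):
    h=cv2.cvtColor(c["pixels"],cv2.COLOR_RGB2HSV);m=cv2.inRange(h,lo,hi);k=np.zeros_like(m);x0,y0,x1,y1=box;k[y0:y1,x0:x1]=255
    n,l,s,ce=cv2.connectedComponentsWithStats(m&k);return [(ce[i].round(2).tolist(),int(s[i,4])) for i in range(1,n) if s[i,4]>=amin]
E
python3 - <<'E'
from h import *
t=r.camera("top");s=r.camera("scene");k=.64
def crop(c,x0,y0,x1,y1,W,H): return cv2.resize(c["pixels"][y0:y1,x0:x1,::-1],(W,H),interpolation=cv2.INTER_CUBIC)
im=np.vstack([np.hstack([crop(t,285,148,349,232,230,300),crop(t,175,150,215,230,150,300),crop(s,280,165,355,230,346,300)])[:, :720],
 np.hstack([crop(s,180,190,230,278,170,300),crop(s,195,200,220,245,167,300),np.zeros((300,383,3),np.uint8)])[:, :720]])
im=np.clip(im*1.5,0,255).astype(np.uint8);cv2.imwrite("pics/c1.png",im)
print("blue top",blobs(t,(95,80,50),(125,255,255),(285,148,349,232)))
print("blue scene",blobs(s,(95,80,50),(125,255,255),(180,190,230,278)))
print("yel top",blobs(t,(20,90,80),(35,255,255),(285,148,349,232)))
print("yel scene",blobs(s,(15,90,60),(35,255,255),(180,190,230,278)))
def rect(c,lo,hi,box):
    h=cv2.cvtColor(c["pixels"],cv2.COLOR_RGB2HSV);m=cv2.inRange(h,lo,hi);x0,y0,x1,y1=box
    p=np.argwhere(m[y0:y1,x0:x1])[:,::-1]+[x0,y0];return cv2.minAreaRect(p.astype(np.float32))
print("green",rect(t,(45,80,30),(80,255,255),(178,150,215,230)))
# white spots/handle
print("white",blobs(t,(0,0,90),(180,70,255),(186,156,208,226)))
for uv in [(196.5,162),(195,218),(195,188)]: print(back(t,uv,.04))
E
```

```text
blue top [([325.69, 168.28], 54), ([321.93, 179.4], 58), ([317.61, 191.39], 54), ([313.93, 202.49], 55)]
blue scene [([201.08, 204.73], 49), ([201.62, 220.19], 124), ([202.3, 235.29], 63)]
yel top [([329.6, 157.4], 15), ([310.47, 212.0], 17)]
yel scene [([200.83, 198.04], 23), ([202.32, 244.53], 53)]
green ((196.05616760253906, 190.9835662841797), (24.168615341186523, 68.73065185546875), 2.12109637260437)
white [([198.0, 156.0], 5), ([205.5, 156.0], 4), ([196.19, 161.93], 42), ([193.45, 187.14], 96), ([194.3, 217.65], 46)]
[0.63509281 0.17654746 0.04      ]
[0.46652197 0.17889945 0.04      ]
[0.55570612 0.18001913 0.04      ]
```

View pics/c1.png

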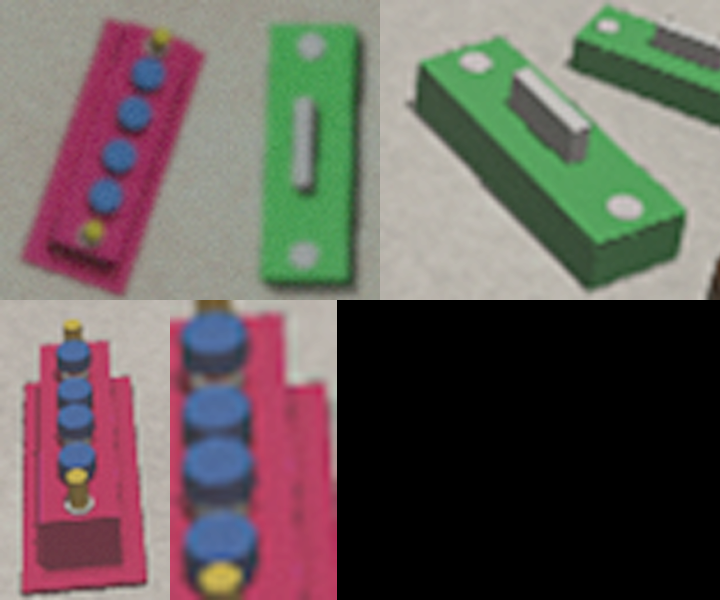

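```bash
cat > fit.py <<'E'
from h import *
from scipy.optimize import least_squares
def fit(cams,obs,x0,pts):  # obs: list of (cam, name, uv); pts(p)->dict in world
    f=lambda p:np.concatenate([proj(cams[c],pts(p)[n])[0]-uv for c,n,uv in obs])
    s=least_squares(f,x0,loss="soft_l1");return s.x,f(s.x).reshape(-1,2).round(2)
def loc(p,x,y,z): return np.array([p[0]+x*np.cos(p[2])-y*np.sin(p[2]),p[1]+x*np.sin(p[2])+y*np.cos(p[2]),z])
E
python3 - <<'E'
from fit import *
t=r.camera("top");s=r.camera("scene");cams=dict(t=t,s=s)
sp=blobs(s,(0,0,80),(180,80,255),(280,165,355,230),3);print("scene white",[b for b in sp if b[1]<400])
C=lambda p:dict(f=loc(p,.084,0,.04),n=loc(p,-.084,0,.04),h=loc(p,0,0,.068))
o=[("t","f",(196.19,161.93)),("t","n",(194.3,217.65)),("t","h",(193.45,187.14))]
for q in [o]: x,e=fit(cams,q,[.55,.18,0],C);print("cover top",x.round(4),e.tolist());print("pred scene",[proj(s,C(x)[k]).round(1).tolist() for k in "fnh"])
def R(p):
    d={f"c{i}":loc(p,xx,0,.0795+p[3+i]) for i,xx in enumerate((.054,.018,-.018,-.054))};d.update(F=loc(p,.084,0,.089),N=loc(p,-.084,0,.089));return d
o=[("t","c0",(325.69,168.28)),("t","c1",(321.93,179.4)),("t","c2",(317.61,191.39)),("t","c3",(313.93,202.49)),("t","F",(329.6,157.4)),("t","N",(310.47,212))]
for H in ([0,.007,0,.007],[.007,0,.007,0],[0,0,.007,.007],[.007,.007,0,0],[.007,0,0,.007],[0,.007,.007,0]):
    x,e=fit(cams,o,[.5,-.18,-.3],lambda p:R(list(p)+H));print(H,x.round(4),np.abs(e).sum().round(2),e.tolist(),)
    print("   scene",[proj(s,v).round(1).tolist()[0] for v in R(list(x)+H).values()])
E
```

```text
scene white [([332.59, 209.46], 41)]
cover top [ 0.5516  0.1795 -0.0205] [[-0.1, -0.07], [-0.1, 0.0], [0.19, 0.06]]
pred scene [[[332.4, 209.3]], [[299.9, 178.0]], [[316.5, 185.3]]]
[0, 0.007, 0, 0.007] [ 0.547  -0.1805 -0.3727] 1.54 [[-0.0, -0.07], [0.11, -0.35], [0.03, -0.16], [-0.08, -0.03], [-0.07, 0.39], [0.02, 0.23]]
   scene [[202.0, 234.7], [201.5, 222.6], [201.4, 215.2], [201.0, 204.2], [202.0, 240.7], [200.7, 196.4]]
[0.007, 0, 0.007, 0] [ 0.5471 -0.1805 -0.3712] 4.24 [[0.34, -0.77], [-0.26, 0.23], [0.36, -0.72], [-0.37, 0.44], [-0.12, 0.36], [0.05, 0.22]]
   scene [[201.9, 232.6], [201.7, 224.6], [201.3, 213.1], [201.1, 206.2], [202.1, 240.7], [200.7, 196.4]]
[0, 0, 0.007, 0.007] [ 0.5471 -0.1805 -0.3734] 2.43 [[0.02, -0.09], [-0.24, 0.23], [0.36, -0.73], [-0.09, -0.06], [-0.05, 0.37], [0.0, 0.19]]
   scene [[202.0, 234.7], [201.7, 224.7], [201.3, 213.2], [201.0, 204.2], [202.0, 240.7], [200.7, 196.5]]
[0.007, 0.007, 0, 0] [ 0.547  -0.1805 -0.3705] 3.35 [[0.32, -0.74], [0.09, -0.34], [0.03, -0.14], [-0.36, 0.47], [-0.15, 0.38], [0.07, 0.26]]
   scene [[201.9, 232.6], [201.6, 222.6], [201.4, 215.2], [201.1, 206.2], [202.1, 240.7], [200.6, 196.4]]
[0.007, 0, 0, 0.007] [ 0.5471 -0.1805 -0.3718] 2.63 [[0.36, -0.76], [-0.25, 0.24], [0.03, -0.17], [-0.06, -0.03], [-0.1, 0.37], [0.04, 0.22]]
   scene [[201.9, 232.6], [201.7, 224.6], [201.4, 215.2], [201.0, 204.2], [202.1, 240.7], [200.7, 196.4]]
[0, 0.007, 0.007, 0] [ 0.547  -0.1805 -0.3722] 3.2 [[-0.02, -0.08], [0.1, -0.36], [0.36, -0.71], [-0.39, 0.45], [-0.09, 0.38], [0.03, 0.23]]
   scene [[202.0, 234.7], [201.5, 222.6], [201.3, 213.1], [201.1, 206.2], [202.1, 240.7], [200.7, 196.4]]
```

Caps at rack x=+18 and x=-54 mm are proud: only that combination fits the top view (residuals under 0.4 px), and it agrees with the gaps in the scene view. I'm moving over with the fingers shut.

```bash
cat > go.py <<'E'
import sys
from h import *
from scipy.spatial.transform import Rotation as Ro
s=r.read_state();x,y,z,yaw=map(float,sys.argv[1:5]);R=Ro.from_quat(s["eef_rot"]).as_matrix()
d=R.T@(np.array([x,y,z])-s["ee_pos"]);a=np.arctan2(R[1,0],R[0,0]);w=(yaw-a+np.pi/2)%np.pi-np.pi/2
print("t %.2f"%s["time"],"pos",np.round(s["ee_pos"],4),"f",np.round(s["ft_force"],1),"w %.4f"%s["width"],"tilt",R[:,2].round(3)," SHIFT cm",(d*100).round(2),"turn",round(-w,3))
E
python3 -m jog '[[-3.4,-2,0,0,1],[-3.4,-2,0,0,1],[-3.4,-2,0,0,1],[-3.4,-2,0,0,1],[-3.4,-2,0,0,1],[-3.4,-2,0,0,1],[-3.4,-2,0,0,1],[-3.4,-2,0,0,1],[-3.4,-2,0,0,1],[-3.4,-2,0,0,1]]' 30; python3 go.py .4967 -.1609 .14 -.372
```

```text
time: 1.3
ee_pos: [0.4588, 0.2938, 0.2191]
eef_rot: [0.15, 0.989, 0.001, -0.001]
ft_force: [0.2, 1.5, 0.6]
width: 0.0153
t 1.30 pos [0.4588 0.2938 0.2191] f [0.2 1.5 0.6] w 0.0153 tilt [-0.002  0.002 -1.   ]  SHIFT cm [-17.12 -42.32   7.81] turn 0.071
```

```bash
python3 -m jog '[[-1.9,-4.6,0,0,1],[-1.9,-4.6,0,0,1],[-1.9,-4.6,0,0,1],[-1.9,-4.6,0,0,1],[-1.9,-4.6,0,0,1],[-1.9,-4.6,0,0,1],[-1.9,-4.6,0,0,1],[-1.9,-4.6,0,0,1],[-1.9,-4.6,0,0,1],[0,0,0,0.07,1]]'; python3 go.py .4967 -.1609 .14 -.372
```

```text
time: 2.3
ee_pos: [0.4986, -0.162, 0.2194]
eef_rot: [0.188, 0.982, 0.001, 0.002]
ft_force: [-0.1, 0.4, -0.5]
width: 0.0006
t 2.30 pos [ 0.4986 -0.162   0.2194] f [-0.1  0.4 -0.5] w 0.0006 tilt [ 0.004  0.002 -1.   ]  SHIFT cm [0.24 0.01 7.93] turn -0.005
```

```bash
python3 -m jog '[[0.2,0,2,0,1],[0,0,2,0,1],[0,0,2,0,1],[0,0,1.5,0,1],[0,0,1,0,1],[0,0,1,0,1],[0,0,0.5,0,1],[0,0,0,0,1],[0,0,0,0,1],[0,0,0,0,1]]'; python3 go.py .4967 -.1609 .102 -.372
python3 - <<'E'
from h import *
t=r.camera("top");s=r.camera("scene")
a=cv2.resize(t["pixels"][140:240,270:360,::-1],(400,444),interpolation=cv2.INTER_CUBIC);b=cv2.resize(s["pixels"][165:275,160:260,::-1],(400,444),interpolation=cv2.INTER_CUBIC)
cv2.imwrite("pics/p1.png",np.clip(np.hstack([a,b])*1.5,0,255).astype(np.uint8))
E
```

```text
time: 3.3
ee_pos: [0.4982, -0.1643, 0.1176]
eef_rot: [0.191, 0.982, 0.001, 0.004]
ft_force: [-0.2, 1.0, 0.1]
width: 0.0005
t 3.30 pos [ 0.4982 -0.1643  0.1176] f [-0.2  1.   0.1] w 0.0005 tilt [ 0.008  0.001 -1.   ]  SHIFT cm [0.27 0.25 1.56] turn -0.013
```

View pics/p1.png

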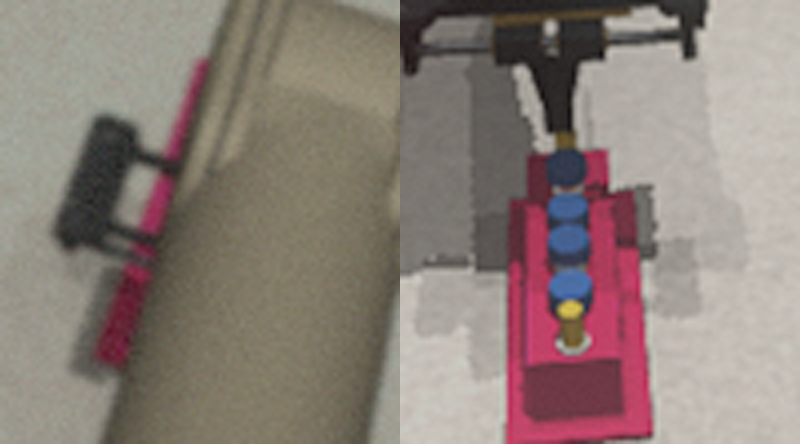

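The scene half shows the closed tips (565,130) just over the rearmost cap (567,165), with neighbours and post clear. The arm hides the rack in the top half. Now I press.

```bash
python3 -m jog '[[0.25,0.25,0,0,1],[0,0,0.4,0,1],[0,0,0.4,0,1],[0,0,0.3,0,1],[0,0,0.3,0,1],[0,0,0.3,0,1],[0,0,0.3,0,1],[0,0,0.3,0,1],[0,0,0.3,0,1],[0,0,0.3,0,1]]'; python3 go.py .4967 -.1609 .102 -.372
```

```text
time: 4.4
ee_pos: [0.4974, -0.1607, 0.0867]
eef_rot: [0.191, 0.982, 0.001, 0.005]
ft_force: [-0.4, 0.3, 0.7]
width: 0.0007
t 4.40 pos [ 0.4974 -0.1607  0.0867] f [-0.4  0.3  0.7] w 0.0007 tilt [ 0.01   0.001 -1.   ]  SHIFT cm [ 0.04 -0.04 -1.53] turn -0.013
```

```bash
python3 - <<'E'
from h import *
s=r.camera("scene");print(r.tip_extent)
p=r.read_state()["ee_pos"];print(proj(s,[p,p-[0,0,r.tip_extent]]))
b=cv2.resize(s["pixels"][170:270,150:260,::-1],(660,600),interpolation=cv2.INTER_CUBIC)
cv2.imwrite("pics/p2.png",np.clip(b*1.5,0,255).astype(np.uint8))
E
```

```text
0.022
[[201.1338509  204.33809883]
 [201.67454503 210.61238351]]
```

View pics/p2.png

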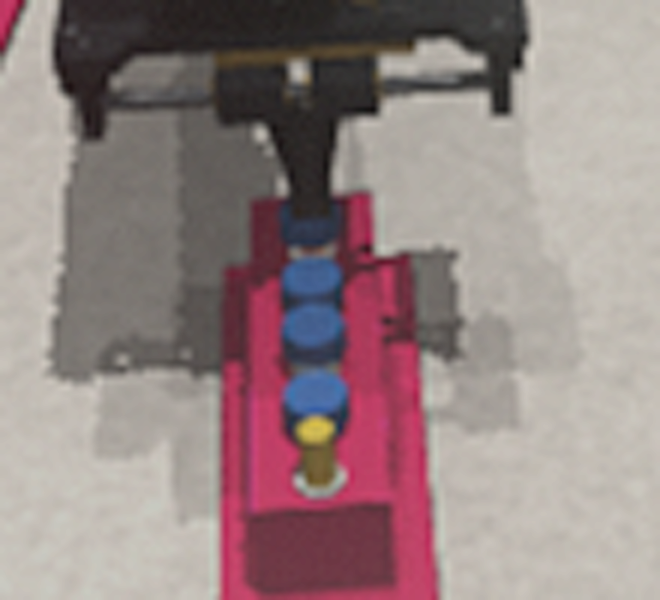

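```bash
python3 -m jog '[[0,0,0,0,1],[0,0,0,0,1],[0,0,0,0,1],[0,0,0,0,1],[0,0,0,0,1],[0,0,0,0,1],[0,0,0,0,1],[0,0,0,0,1],[0,0,0,0,1],[0,0,0,0,1]]'; python3 - <<'E'
from h import *
s=r.camera("scene")
p=r.read_state();print(p["joint_torque"],p["joint_positions"]);p=p["ee_pos"];print(p,proj(s,[p,p-[0,0,r.tip_extent]]))
b=cv2.resize(s["pixels"][180:230,175:235,::-1],(720,600),interpolation=cv2.INTER_NEAREST)
cv2.imwrite("pics/p3.png",(255*(b/255.)**.5).astype(np.uint8))
E
```

```text
time: 5.45
ee_pos: [0.4974, -0.1607, 0.0866]
eef_rot: [0.191, 0.982, 0.001, 0.005]
ft_force: [0.8, -0.4, -1.1]
width: 0.0001
[-2.73529358e-04 -4.26410794e+01  5.65174654e+00 -3.36435449e+01
  2.35713925e-02  3.23292695e-02 -7.47273612e-05] [-0.29763715  0.24538769  0.59349846  1.92200331 -0.16538013  1.01208747
  1.55483934]
[ 0.49740906 -0.16068032  0.08659723] [[201.13354692 204.30895704]
 [201.67431514 210.58443955]]
```

View pics/p3.png

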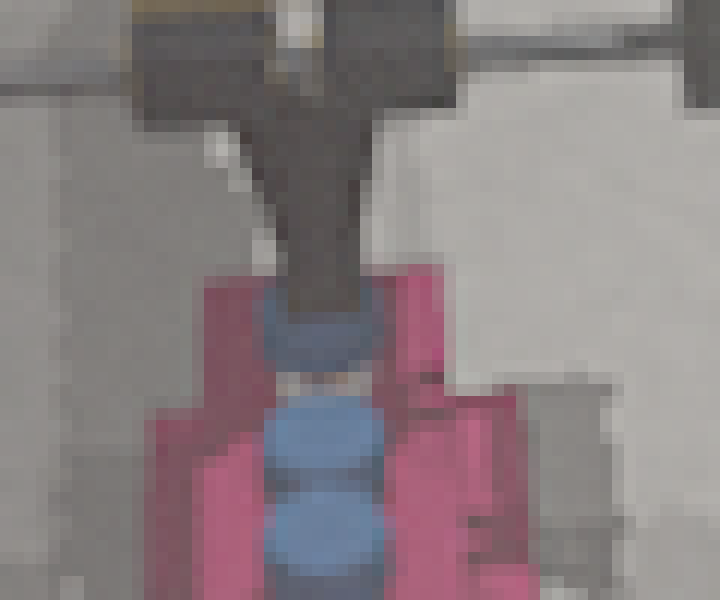

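The tips (202,206) stand over the cap's disc, higher than r.tip_extent implies, and there is no force yet. I'll keep going down in small steps until force shows.

```bash
python3 -m jog '[[0,0,0.2,0,1],[0,0,0.2,0,1],[0,0,0.2,0,1],[0,0,0.2,0,1],[0,0,0,0,1],[0,0,0,0,1],[0,0,0,0,1],[0,0,0,0,1],[0,0,0,0,1],[0,0,0.2,0,1]]'; python3 go.py .4967 -.1609 .102 -.372
```

```text
time: 6.5
ee_pos: [0.4978, -0.1608, 0.0783]
eef_rot: [0.191, 0.982, 0.002, 0.005]
ft_force: [-13.8, 3.7, 36.6]
width: 0.0002
t 6.50 pos [ 0.4978 -0.1608  0.0783] f [-13.8   3.7  36.6] w 0.0002 tilt [ 0.01   0.003 -1.   ]  SHIFT cm [ 0.07 -0.04 -2.37] turn -0.013
```

```bash
python3 -m jog '[[0,0,-1,0,1],[0,0,-2,0,1],[0,0,-3,0,1],[0,0,-4,0,1],[0,0,-2,0,1],[0,0,0,0,1],[0,0,0,0,1],[0,0,0,0,1],[0,0,0,0,1],[0,0,0,0,1]]'; python3 go.py .5638 -.187 .115 -.372;  python3 - <<'E'
from h import *
s=r.camera("scene")
b=cv2.resize(s["pixels"][170:250,170:235,::-1],(487,600),interpolation=cv2.INTER_CUBIC)
cv2.imwrite("pics/p4.png",(255*(b/255.)**.6).astype(np.uint8))
E
```

```text
time: 7.5
ee_pos: [0.4947, -0.161, 0.2001]
eef_rot: [0.192, 0.981, 0.002, 0.003]
ft_force: [-0.5, 0.8, 0.9]
width: 0.0004
t 7.50 pos [ 0.4947 -0.161   0.2001] f [-0.5  0.8  0.9] w 0.0004 tilt [ 0.006  0.002 -1.   ]  SHIFT cm [-7.35  0.15  8.54] turn -0.014
```

View pics/p4.png

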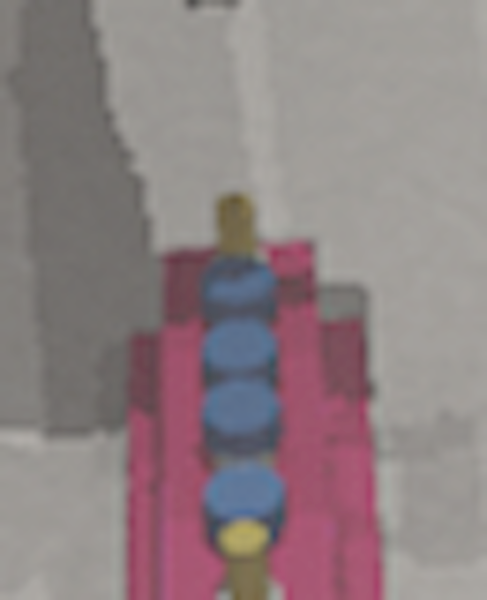

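Cap at -54 mm is now home: no neck shows and its disc at (240,285) abuts the next one at (240,348). The cap at +18 mm is still proud. Next I press that one; with the fingers shut, contact on a home cap comes at TCP z≈0.078.

```bash
python3 -m jog '[[-1.9,0,0,0,1],[-1.9,0,0,0,1],[-1.8,0.1,1,0,1],[-1.8,0,2,-0.014,1],[0,0,2,0,1],[0,0,2,0,1],[0,0,2,0,1],[0,0,1.3,0,1],[0,0,0,0,1],[0,0,0,0,1]]'; python3 go.py .5638 -.187 .078 -.372
```

```text
time: 8.55
ee_pos: [0.5655, -0.1881, 0.0893]
eef_rot: [0.184, 0.983, 0.001, -0.0]
ft_force: [0.0, -0.5, 0.3]
width: 0.0003
t 8.55 pos [ 0.5655 -0.1881  0.0893] f [ 0.  -0.5  0.3] w 0.0003 tilt [-0.     0.002 -1.   ]  SHIFT cm [0.2  0.04 1.13] turn 0.002
```

```bash
python3 -m jog '[[0.2,0,0,0,1],[0,0,0.2,0,1],[0,0,0.2,0,1],[0,0,0.2,0,1],[0,0,0.2,0,1],[0,0,0.2,0,1],[0,0,0.2,0,1],[0,0,0.2,0,1],[0,0,0,0,1],[0,0,0.2,0,1]]'; python3 go.py .5638 -.187 .078 -.372
```

```text
time: 9.55
ee_pos: [0.5657, -0.1878, 0.0784]
eef_rot: [0.184, 0.983, 0.002, 0.002]
ft_force: [-12.2, 4.3, 33.9]
width: 0.0003
t 9.55 pos [ 0.5657 -0.1878  0.0784] f [-12.2   4.3  33.9] w 0.0003 tilt [ 0.006  0.003 -1.   ]  SHIFT cm [0.21 0.   0.04] turn 0.002
```

```bash
python3 -m jog '[[0,0,-2,0,1],[0,0,-4,0,1],[0,0,-4,0,1],[1.8,4.2,-1,0,0],[1.8,4.2,0,0,0],[1.8,4.2,0,0,0],[1.8,4.2,0,0,0],[1.8,4.2,0,0,0],[1.8,4.2,0,0,0],[1.8,4.2,0,0,0]]'; python3 go.py .5516 .1795 .10 -.0205; python3 - <<'E'
from h import *
t=r.camera("top")
print("bottle",back(t,(190.5,120),.11),"base",back(t,(193.5,128),.02),"cup",back(t,(243,115),.06))
E
```

```text
time: 10.55
ee_pos: [0.5553, 0.1338, 0.1935]
eef_rot: [0.192, 0.981, 0.002, 0.004]
ft_force: [0.9, -0.6, 0.7]
width: 0.0483
t 10.55 pos [0.5553 0.1338 0.1935] f [ 0.9 -0.6  0.7] w 0.0483 tilt [ 0.009  0.001 -1.   ]  SHIFT cm [2.14 4.05 9.36] turn -0.365
bottle [0.73937245 0.18427817 0.11      ] base [0.75024188 0.19020847 0.02      ] cup [0.77276964 0.03572127 0.06      ]
```

```bash
python3 -m jog '[[0.7,1.4,0,0,0],[0.7,1.4,0,0,0],[0.7,1.3,0,0,0],[0,0,0.5,-0.12,0],[0,0,0.5,-0.12,0],[0,0,0.5,-0.12,0],[0,0,1,0,0],[0,0,1,0,0],[0,0,0,0,0],[0,0,0,0,0]]'; python3 go.py .5516 .1795 .06 -.0205;  python3 - <<'E'
from h import *
s=r.camera("scene");t=r.camera("top");p=r.read_state()["ee_pos"]
print(proj(s,[p,p-[0,0,r.tip_extent]])-[260,120])
a=cv2.resize(s["pixels"][120:230,260:370,::-1],(400,400),interpolation=cv2.INTER_CUBIC)
b=cv2.resize(t["pixels"][140:240,145:245,::-1],(400,400),interpolation=cv2.INTER_CUBIC)
cv2.imwrite("pics/p5.png",(255*(np.hstack([a,b])/255.)**.6).astype(np.uint8))
E
```

```text
time: 11.6
ee_pos: [0.5492, 0.194, 0.1546]
eef_rot: [0.005, 1.0, 0.002, 0.003]
ft_force: [-0.3, 0.5, 0.2]
width: 0.087
t 11.60 pos [0.5492 0.194  0.1546] f [-0.3  0.5  0.2] w 0.0870 tilt [ 0.007  0.004 -1.   ]  SHIFT cm [-0.19 -1.49  9.46] turn 0.01
[[63.87899286 38.88844366]
 [62.86263217 45.3616272 ]]
```

View pics/p5.png

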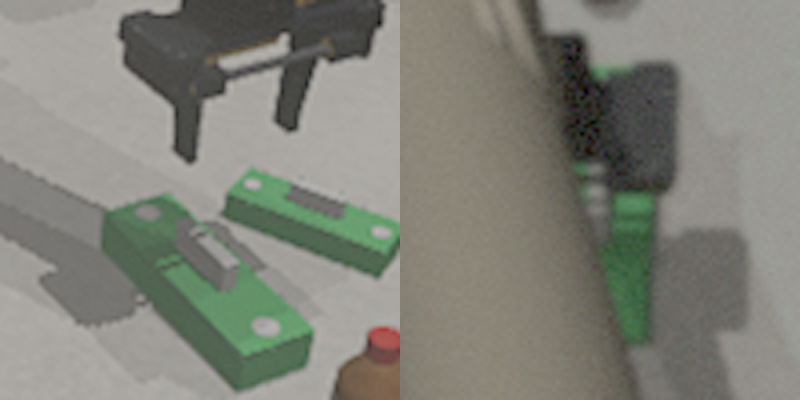

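The tips appear at the reported TCP height (open as well as shut), so I treat the reported z as tip height. The handle sits between the fingers after a 15 mm shift in y.

```bash
python3 -m jog '[[-0.2,-1.5,0,0.01,0],[0,0,1.5,0,0],[0,0,2,0,0],[0,0,2,0,0],[0,0,2,0,0],[0,0,1.3,0,0],[0,0,1,0,0],[0,0,0.7,0,0],[0,0,0,0,0],[0,0,0,0,0]]' 30; python3 go.py .5516 .1795 .0445 -.0205
```

```text
time: 12.7
ee_pos: [0.5534, 0.1759, 0.0438]
eef_rot: [0.013, 1.0, 0.002, 0.005]
ft_force: [0.8, -0.7, -0.2]
width: 0.0871
t 12.70 pos [0.5534 0.1759 0.0438] f [ 0.8 -0.7 -0.2] w 0.0871 tilt [ 0.01   0.005 -1.   ]  SHIFT cm [ 0.19  0.36 -0.07] turn -0.006
```

```bash
python3 -m jog '[[0.2,0.35,0,0,0],[0,0,0,0,0],[0,0,0,0,1],[0,0,0,0,1],[0,0,0,0,1],[0,0,0,0,1],[0,0,0,0,1],[0,0,0,0,1],[0,0,0,0,1],[0,0,0,0,1]]' 40; python3 go.py .5516 .1795 .0445 -.0205
```

```text
time: 13.7
ee_pos: [0.5528, 0.1805, 0.0462]
eef_rot: [0.013, 1.0, 0.003, 0.007]
ft_force: [0.7, 0.6, -0.3]
width: 0.0308
t 13.70 pos [0.5528 0.1805 0.0462] f [ 0.7  0.6 -0.3] w 0.0308 tilt [ 0.014  0.007 -1.   ]  SHIFT cm [ 0.12 -0.11  0.17] turn -0.005
```

```bash
python3 -m jog '[[0,0,0,0,1],[0,0,0,0,1],[0,0,0,0,1],[0,0,0,0,1],[0,0,-1,0,1],[0,0,-2,0,1],[0,0,-3,0,1],[0,0,-4,0,1],[0,0,-3,0,1],[0,0,0,0,1]]'; python3 go.py .547 -.1805 .15 -.372
```

```text
time: 14.7
ee_pos: [0.5496, 0.1788, 0.1826]
eef_rot: [0.013, 1.0, 0.003, 0.005]
ft_force: [0.4, 0.1, -1.8]
width: 0.0137
t 14.70 pos [0.5496 0.1788 0.1826] f [ 0.4  0.1 -1.8] w 0.0137 tilt [ 0.011  0.005 -1.   ]  SHIFT cm [ -0.66 -35.94   3.07] turn 0.345
```

```bash
python3 -m jog '[[0,-2.5,0,0,1],[0,-4,0,0,1],[-0.1,-4.2,0,0,1],[-0.1,-4.2,0,0,1],[-0.1,-4.2,0,0,1],[-0.1,-4.2,0,0,1],[-0.1,-4.2,0,0,1],[-0.1,-4.2,0,0,1],[-0.1,-2.5,0,0,1],[0,-1.5,0,0,1]]'; python3 go.py .547 -.1805 .15 -.372
python3 -m jog '[[0,0,0,0.06,1],[0,0,0,0.09,1],[0,0,0,0.09,1],[0,0,0,0.07,1],[0,0,0,0.035,1],[0,0,0,0,1],[0,0,0,0,1],[0,0,0,0,1],[0,0,0,0,1],[0,0,0,0,1]]'; python3 go.py .547 -.1805 .15 -.372
```

```text
time: 15.7
ee_pos: [0.5448, -0.1873, 0.1789]
eef_rot: [0.01, 1.0, 0.004, 0.005]
ft_force: [-0.1, -0.2, -0.7]
width: 0.0134
t 15.70 pos [ 0.5448 -0.1873  0.1789] f [-0.1 -0.2 -0.7] w 0.0134 tilt [ 0.009  0.008 -1.   ]  SHIFT cm [-0.18  0.66  2.89] turn 0.353
time: 16.7
ee_pos: [0.5407, -0.1916, 0.176]
eef_rot: [0.19, 0.982, 0.004, 0.001]
ft_force: [0.1, -0.1, -1.1]
width: 0.0138
t 16.70 pos [ 0.5407 -0.1916  0.176 ] f [ 0.1 -0.1 -1.1] w 0.0138 tilt [ 0.003  0.008 -1.   ]  SHIFT cm [-0.17  1.24  2.61] turn -0.011
```

```bash
python3 -m jog '[[-0.2,0.7,0,-0.011,1],[0,0.5,0,0,1],[0,0,0.5,0,1],[0,0,0.7,0,1],[0,0,0.5,0,1],[0,0,0,0,1],[0,0,0,0,1],[0,0,0,0,1],[0,0,0,0,1],[0,0,0,0,1]]'; python3 go.py .547 -.1805 .15 -.372;  python3 - <<'E'
from fit import *
s=r.camera("scene");t=r.camera("top");st=r.read_state();zc=st["ee_pos"][2]-.046
C=lambda p:dict(f=loc(p,.084,0,zc+.04),n=loc(p,-.084,0,zc+.04))
print("pred",{k:proj(s,v).round(1).tolist() for k,v in C([.547,-.1805,-.372]).items()})
print(blobs(s,(0,0,90),(180,90,255),(170,140,235,270),8))
print("green",blobs(s,(45,80,20),(80,255,255),(150,120,260,280),50))
a=cv2.resize(s["pixels"][150:270,150:260,::-1],(550,600),interpolation=cv2.INTER_CUBIC)
cv2.imwrite("pics/p6.png",(255*(a/255.)**.6).astype(np.uint8))
E
```

```text
time: 17.7
ee_pos: [0.5475, -0.18, 0.1573]
eef_rot: [0.184, 0.983, 0.004, 0.001]
ft_force: [0.3, -0.3, -1.6]
width: 0.0141
t 17.70 pos [ 0.5475 -0.18    0.1573] f [ 0.3 -0.3 -1.6] w 0.0141 tilt [ 0.003  0.008 -1.   ]  SHIFT cm [ 0.03 -0.07  0.73] turn 0.002
pred {'f': [[200.3, 221.2]], 'n': [[199.1, 177.8]]}
[([218.68, 143.69], 176), ([219.68, 155.36], 22), ([223.17, 168.05], 77), ([197.78, 170.33], 36), ([226.04, 216.37], 1513), ([199.75, 177.62], 8), ([199.6, 197.13], 15), ([201.18, 221.28], 65), ([176.21, 256.75], 351)]
green [([200.82, 215.65], 1241)]
```

View pics/p6.png

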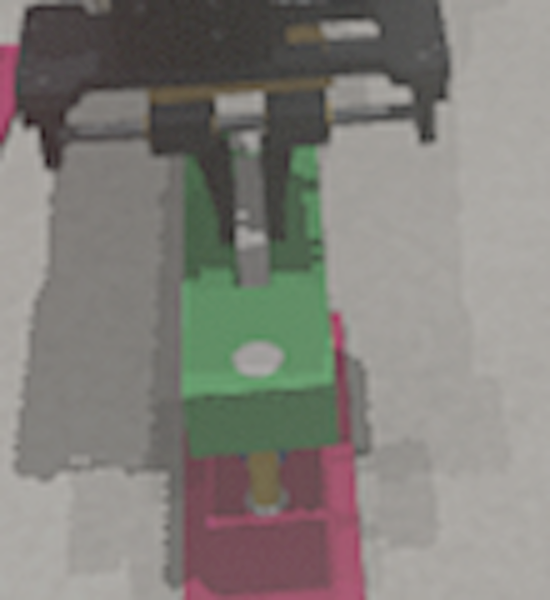

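The cover hangs over the rack: far spot (258,358), far post (262,480), roughly in line. I'll get a sub-pixel fit of the cover silhouette in the scene picture.

```bash
cat > sil.py <<'E'
from fit import *
from scipy.optimize import minimize
def silfit(s,zc,r0=206,p0=(.547,-.1805,-.372)):
    h=cv2.cvtColor(s["pixels"],cv2.COLOR_RGB2HSV);m=(cv2.inRange(h,(45,80,15),(85,255,255))>0)|(cv2.inRange(h,(0,0,100),(180,70,255))>0)
    n,l,st,_=cv2.connectedComponentsWithStats(cv2.inRange(h,(45,80,15),(85,255,255)));k=np.argmax([0 if not(170<_[i][0]<235) else st[i,4] for i in range(n)])
    g=(l==k).astype(np.uint8);g=cv2.morphologyEx(g,cv2.MORPH_CLOSE,np.ones((9,9)));g[:r0]=0
    def edges(p,K=8):
        P=[loc(p,a,b,zc+c) for a in(-.103,.103) for b in(-.034,.034) for c in(0,.04)]
        hull=cv2.convexHull((((proj(s,P)+.5)*K-.5)*16).astype(np.float32)).round().astype(np.int32)
        im=np.zeros((384*K,512*K),np.uint8);cv2.fillConvexPoly(im,hull,255,shift=4)
        im=cv2.resize(im,(512,384),interpolation=cv2.INTER_AREA)/255.;im[:r0]=0;return im
    f=lambda q:np.sum((edges([p0[0]+q[0]/1e3,p0[1]+q[1]/1e3,p0[2]+q[2]/1e2])-g)**2)
    b=minimize(f,[0,0,0],method="Nelder-Mead",options=dict(initial_simplex=[[0,0,0],[5,0,0],[0,5,0],[0,0,5]],xatol=.1,fatol=.1))
    return b.x,b.fun,g.sum()
E
python3 - <<'E'
from sil import *
s=r.camera("scene");z=r.read_state()["ee_pos"][2]
for d in(.042,.046,.05): print(d,silfit(s,z-d))
E
```

```text
0.042 (array([ 2.61263385, -1.12408889,  1.81330736]), np.float64(19.666174548250673), np.uint64(1014))
0.046 (array([-1.14954909,  0.04812064,  2.00421122]), np.float64(17.110188389081124), np.uint64(1014))
0.05 (array([-4.65004212,  1.89996856,  1.42566408]), np.float64(14.685567089580928), np.uint64(1014))
```

```bash
python3 -m jog '[[-0.1,0,0,0.012,1],[0,0,0.8,0,1],[0,0,0.8,0,1],[0,0,0.8,0,1],[0,0,0.8,0,1],[0,0,0.4,0,1],[0,0,0,0,1],[0,0,0,0,1],[0,0,0,0,1],[0,0,0,0,1]]'; python3 go.py .548 -.1807 .112 -.384;  python3 - <<'E'
from sil import *
s=r.camera("scene");z=r.read_state()["ee_pos"][2]
print(silfit(s,z-.046,212))
print(blobs(s,(0,0,90),(180,90,255),(190,215,215,245),8))
print("pred far spot",proj(s,loc([.547,-.1805,-.372],.084,0,z-.006)))
E
```

```text
time: 18.85
ee_pos: [0.5483, -0.1799, 0.1173]
eef_rot: [0.19, 0.982, 0.004, 0.0]
ft_force: [0.2, 0.8, -1.7]
width: 0.0136
t 18.85 pos [ 0.5483 -0.1799  0.1173] f [ 0.2  0.8 -1.7] w 0.0136 tilt [ 0.002  0.008 -1.   ]  SHIFT cm [-0.01 -0.09  0.53] turn 0.001
(array([-0.64545962,  2.82203474, -1.28013027]), np.float64(29.397524029219532), np.uint64(1128))
[([201.79, 234.27], 66)]
pred far spot [[201.44245008 233.88962704]]
```

```bash
python3 -m jog '[[0,-0.08,0.3,0,1],[0,0,0.3,0,1],[0,0,0.3,0,1],[0,0,0.3,0,1],[0,0,0.2,0,1],[0,0,0.2,0,1],[0,0,0.2,0,1],[0,0,0,0,1],[0,0,0,0,1],[0,0,0,0,1]]'; python3 go.py .548 -.1807 .100 -.384;  python3 - <<'E'
from sil import *
s=r.camera("scene");a=cv2.resize(s["pixels"][150:270,150:260,::-1],(550,600),interpolation=cv2.INTER_CUBIC)
cv2.imwrite("pics/p7.png",(255*(a/255.)**.6).astype(np.uint8))
E
```

```text
time: 19.9
ee_pos: [0.5487, -0.1808, 0.0989]
eef_rot: [0.19, 0.982, 0.004, 0.001]
ft_force: [-0.4, -0.5, -0.7]
width: 0.0136
t 19.90 pos [ 0.5487 -0.1808  0.0989] f [-0.4 -0.5 -0.7] w 0.0136 tilt [ 0.004  0.008 -1.   ]  SHIFT cm [ 0.07 -0.02 -0.11] turn 0.001
```

View pics/p7.png

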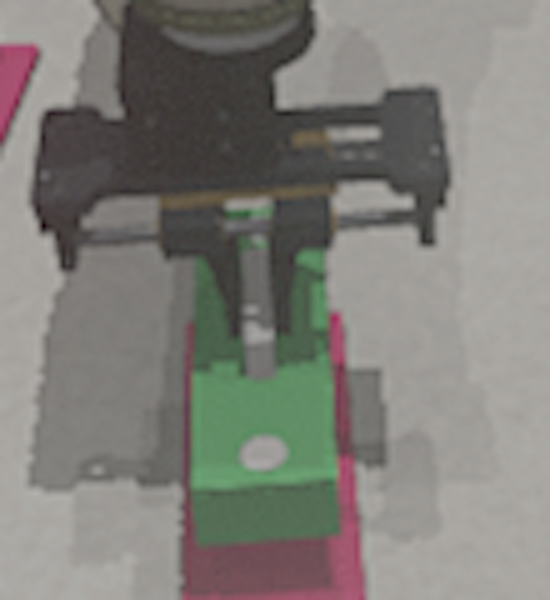

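The cover's skirt is around the block and centred (spot at (263,452), front face clear of the block edges). I'll lower it onto the catches and release.

```bash
python3 -m jog '[[0,0,0.15,0,1],[0,0,0,0,1],[0,0,0,0,0.5],[0,0,0,0,0.5],[0,0,0,0,0.5],[0,0,0,0,0.5],[0,0,0,0,0.5],[0,0,0,0,0.5],[0,0,-0.5,0,0.5],[0,0,-1,0,0.5]]'; python3 go.py .548 -.1807 .100 -.384
python3 -m jog '[[0,0,-3,0,0.5],[0,0,-3,0,0.5],[0,0,-2,0,1],[0,0,0,0,1],[0,0,0,0,1],[0,0,0,0,1],[0,0,0,0,1],[0,0,0,0,1],[0,0,0,0,1],[0,0,0,0,1]]';  python3 - <<'E'
from sil import *
s=r.camera("scene");t=r.camera("top")
b=blobs(s,(0,0,90),(180,90,255),(190,180,215,255),8);print(b)
for z in(.088,.094): print("pred",[proj(s,loc([.547,-.1805,-.372],x,0,z)).round(2).tolist() for x in(.084,-.084)])
E
python3 go.py .6253 -.211 .12 -.372
```

```text
time: 20.95
ee_pos: [0.5483, -0.1807, 0.1127]
eef_rot: [0.19, 0.982, 0.004, 0.0]
ft_force: [0.0, -0.6, -0.4]
width: 0.0435
t 20.95 pos [ 0.5483 -0.1807  0.1127] f [ 0.  -0.6 -0.4] w 0.0435 tilt [ 0.002  0.008 -1.   ]  SHIFT cm [ 0.02 -0.02  1.27] turn 0.001
time: 21.95
ee_pos: [0.5471, -0.1818, 0.1978]
eef_rot: [0.191, 0.982, 0.004, 0.0]
ft_force: [0.4, -0.3, 0.6]
width: 0.0008
[([203.08, 186.42], 257), ([201.35, 195.43], 46), ([201.41, 215.21], 34), ([202.3, 240.33], 63)]
pred [[[202.09, 241.0]], [[200.71, 196.71]]]
pred [[[201.93, 239.2]], [[200.56, 194.98]]]
t 22.05 pos [ 0.5472 -0.1818  0.1979] f [ 0.1  0.6 -0.5] w 0.0003 tilt [ 0.002  0.008 -1.   ]  SHIFT cm [-8.34  0.16  7.78] turn -0.012
```

```bash
python3 -m jog '[[-1.5,0,0,0,1],[-2.5,0.1,0,-0.012,1],[-2.5,0,0,0,1],[-1.8,0,1,0,1],[0,0,2,0,1],[0,0,3,0,1],[0,0,2.3,0,1],[0,0,1,0,1],[0,0,0,0,1],[0,0,0,0,1]]'; python3 go.py .6253 -.211 .0865 -.372
```

```text
time: 23.05
ee_pos: [0.6294, -0.2116, 0.1021]
eef_rot: [0.184, 0.983, 0.004, 0.001]
ft_force: [-0.6, 0.1, 0.1]
width: 0.001
t 23.05 pos [ 0.6294 -0.2116  0.1021] f [-0.6  0.1  0.1] w 0.0010 tilt [ 0.004  0.008 -1.   ]  SHIFT cm [ 0.4  -0.11  1.56] turn 0.002
```

```bash
python3 -m jog '[[0.4,-0.1,0,0,1],[0,0,0.3,0,1],[0,0,0.3,0,1],[0,0,0.2,0,1],[0,0,0.2,0,1],[0,0,0.2,0,1],[0,0,0.2,0,1],[0,0,0.2,0,1],[0,0,0.2,0,1],[0,0,0.2,0,1]]'; python3 go.py .6253 -.211 .0865 -.372
```

```text
time: 24.05
ee_pos: [0.6274, -0.2117, 0.0865]
eef_rot: [0.184, 0.983, 0.005, 0.005]
ft_force: [-8.5, 3.2, 22.9]
width: 0.0008
t 24.05 pos [ 0.6274 -0.2117  0.0865] f [-8.5  3.2 22.9] w 0.0008 tilt [ 0.011  0.008 -1.   ]  SHIFT cm [ 0.23 -0.01 -0.  ] turn 0.002
```

```bash
python3 -m jog '[[0,0,0.2,0,1],[0,0,0.2,0,1],[0,0,0.2,0,1],[0,0,0.2,0,1],[0,0,-1,0,1],[0,0,-2,0,1],[0,0,-4,0,1],[0,0,-2,0,1],[2,0,0,0,1],[2,0,0,0,1]]'; python3 go.py .4688 -.150 .12 -.372
```

```text
time: 25.05
ee_pos: [0.5894, -0.199, 0.1804]
eef_rot: [0.184, 0.983, 0.006, 0.006]
ft_force: [-0.9, -0.4, -0.7]
width: 0.0005
t 25.05 pos [ 0.5894 -0.199   0.1804] f [-0.9 -0.4 -0.7] w 0.0005 tilt [ 0.013  0.01  -1.   ]  SHIFT cm [13.07  0.12  5.92] turn 0.001
```

```bash
python3 -m jog '[[3.2,0,0,0,1],[3.2,0,0,0,1],[3.2,0.1,0,0,1],[3,0,0,0,1],[0,0,1.5,0,1],[0,0,2.5,0,1],[0,0,2,0,1],[0,0,0.8,0,1],[0,0,0,0,1],[0,0,0,0,1]]'; python3 go.py .4688 -.150 .0865 -.372; python3 - <<'E'
from h import *
print(blobs(r.camera("scene"),(0,0,90),(180,90,255),(190,205,215,255),8))
E
```

```text
time: 26.05
ee_pos: [0.4692, -0.15, 0.1125]
eef_rot: [0.184, 0.983, 0.008, 0.01]
ft_force: [-0.2, -0.5, 0.0]
width: 0.0006
t 26.05 pos [ 0.4692 -0.15    0.1125] f [-0.2 -0.5  0. ] w 0.0006 tilt [ 0.022  0.012 -1.   ]  SHIFT cm [ 0.08 -0.06  2.6 ] turn 0.001
[([201.44, 211.68], 88), ([202.35, 241.27], 63)]
```

```bash
python3 -m jog '[[0.1,0,0.5,0,1],[0,0,0.5,0,1],[0,0,0.5,0,1],[0,0,0.3,0,1],[0,0,0.3,0,1],[0,0,0.3,0,1],[0,0,0.2,0,1],[0,0,0.2,0,1],[0,0,0.2,0,1],[0,0,0.2,0,1]]'; python3 go.py .4688 -.150 .0865 -.372
python3 -m jog '[[0,0,0.2,0,1],[0,0,0.2,0,1],[0,0,0.2,0,1],[0,0,0.2,0,1],[0,0,0.2,0,1],[0,0,0,0,1],[0,0,0,0,1],[0,0,0,0,1],[0,0,0,0,1],[0,0,0.2,0,1]]'; python3 go.py .4688 -.150 .0865 -.372
python3 - <<'E'
from h import *
print(blobs(r.camera("scene"),(0,0,90),(180,90,255),(190,205,215,255),8))
E
```

```text
time: 27.1
ee_pos: [0.4708, -0.1498, 0.0861]
eef_rot: [0.185, 0.983, 0.011, 0.011]
ft_force: [-16.8, 3.5, 38.3]
width: 0.0006
t 27.10 pos [ 0.4708 -0.1498  0.0861] f [-16.8   3.5  38.3] w 0.0006 tilt [ 0.025  0.017 -1.   ]  SHIFT cm [ 0.18 -0.09 -0.04] turn -0.0
time: 28.1
ee_pos: [0.4716, -0.15, 0.0861]
eef_rot: [0.186, 0.982, 0.016, 0.01]
ft_force: [-15.2, 2.6, 44.8]
width: 0.0001
t 28.10 pos [ 0.4716 -0.15    0.0861] f [-15.2   2.6  44.8] w 0.0001 tilt [ 0.025  0.028 -0.999]  SHIFT cm [ 0.26 -0.1  -0.05] turn -0.003
[([201.37, 211.83], 90), ([202.27, 241.39], 64)]
```

Near end bottomed at z 0.0861, the same offset as the home caps. I'll press the far end once more to verify it.

```bash
python3 -m jog '[[0,0,-1,0,1],[0,0,-3,0,1],[0,0,-4,0,1],[-3,0,0,0,1],[-3.5,0,0,0,1],[-3.5,0,0,0,1],[-3.5,0,0,0,1],[-2.5,0,0,0,1],[0,0,0,0,1],[0,0,0,0,1]]'; python3 go.py .6253 -.211 .10 -.372
```

```text
time: 29.15
ee_pos: [0.6245, -0.2111, 0.1725]
eef_rot: [0.184, 0.983, 0.018, 0.011]
ft_force: [-0.5, -0.3, 0.9]
width: 0.0007
t 29.15 pos [ 0.6245 -0.2111  0.1725] f [-0.5 -0.3  0.9] w 0.0007 tilt [ 0.029  0.031 -0.999]  SHIFT cm [ 0.04 -0.24  7.24] turn 0.001
```

```bash
python3 -m jog '[[0,-0.2,2,0,1],[0,0,3,0,1],[0,0,1.5,0,1],[0,0,0.6,0,1],[0,0,0.3,0,1],[0,0,0.3,0,1],[0,0,0.3,0,1],[0,0,0.3,0,1],[0,0,0.2,0,1],[0,0,0.2,0,1]]'; python3 go.py .6253 -.211 .0861 -.372
python3 -m jog '[[0,0,0.2,0,1],[0,0,0.2,0,1],[0,0,0.2,0,1],[0,0,0.2,0,1],[0,0,0.2,0,1],[0,0,0.2,0,1],[0,0,0.2,0,1],[0,0,0.2,0,1],[0,0,0.2,0,1],[0,0,0.2,0,1]]'; python3 go.py .6253 -.211 .0861 -.372
```

```text
time: 30.15
ee_pos: [0.6259, -0.2095, 0.0876]
eef_rot: [0.184, 0.983, 0.019, 0.014]
ft_force: [0.2, -0.9, -0.0]
width: 0.0001
t 30.15 pos [ 0.6259 -0.2095  0.0876] f [ 0.2 -0.9 -0. ] w 0.0001 tilt [ 0.035  0.031 -0.999]  SHIFT cm [ 0.   -0.16  0.14] turn 0.001
time: 31.15
ee_pos: [0.6264, -0.2098, 0.0866]
eef_rot: [0.185, 0.982, 0.024, 0.016]
ft_force: [-8.4, 2.6, 18.7]
width: 0.0005
t 31.15 pos [ 0.6264 -0.2098  0.0866] f [-8.4  2.6 18.7] w 0.0005 tilt [ 0.041  0.04  -0.998]  SHIFT cm [ 0.06 -0.15  0.04] turn -0.0
```

Force of 19 N (well above the 5 N catch) with no motion means it's bottomed. I retreat and check.

```bash
python3 -m jog '[[0,0,-1,0,1],[0,0,-3,0,1],[0,0,-4,0,1],[0,0,-3,0,1],[0,4,0,0,1],[0,4.5,0,0,1],[0,4.5,0,0,1],[0,4.5,0,0,1],[0,4.5,0,0,1],[0,4.5,0,0,1]]'; python3 -m jog '[[1,4.5,0,0,1],[1,4.5,0,0,1],[1,4.5,0,0,1],[0,0,0,0,1],[0,0,0,0,1],[0,0,0,0,1],[0,0,0,0,1],[0,0,0,0,1],[0,0,0,0,1],[0,0,0,0,1]]'; python3 - <<'E'
from fit import *
s=r.camera("scene");t=r.camera("top")
print("s",[b for b in blobs(s,(0,0,90),(180,90,255),(190,175,215,255),8) if b[1]<300]);print("t",[b for b in blobs(t,(0,0,85),(180,80,255),(298,145,340,225),8) if b[1]<300])
for z in(.088,.094): 
  for n,c in(("s",s),("t",t)): print(n,z,[proj(c,loc([.547,-.1805,-.372],x,0,z+(.028 if x==0 else 0))).round(2).tolist() for x in(.084,-.084,0)])
a=cv2.resize(s["pixels"][165:275,165:245,::-1],(400,550),interpolation=cv2.INTER_CUBIC);b=cv2.resize(t["pixels"][90:240,170:370,::-1],(400,300),interpolation=cv2.INTER_CUBIC)
b=np.vstack([b,np.zeros((250,400,3),np.uint8)])
cv2.imwrite("pics/p8.png",(255*(np.hstack([a,b])/255.)**.6).astype(np.uint8))
E
```

```text
time: 32.15
ee_pos: [0.7209, 0.028, 0.221]
eef_rot: [0.193, 0.981, 0.022, 0.02]
ft_force: [0.3, -0.1, 0.1]
width: 0.0004
time: 33.15
ee_pos: [0.7458, 0.1745, 0.2281]
eef_rot: [0.191, 0.981, 0.023, 0.021]
ft_force: [0.0, 0.4, -0.2]
width: 0.0006
s [([201.27, 209.75], 122), ([202.27, 241.39], 64)]
t [([329.5, 157.5], 52), ([321.04, 182.16], 152), ([309.96, 211.56], 55)]
s 0.088 [[[202.09, 241.0]], [[200.71, 196.71]], [[200.61, 208.97]]]
t 0.088 [[[329.45, 157.9]], [[310.46, 212.31]], [[321.51, 182.37]]]
s 0.094 [[[201.93, 239.2]], [[200.56, 194.98]], [[200.45, 207.14]]]
t 0.094 [[[329.79, 157.28]], [[310.72, 211.94]], [[321.82, 181.85]]]
```

View pics/p8.png

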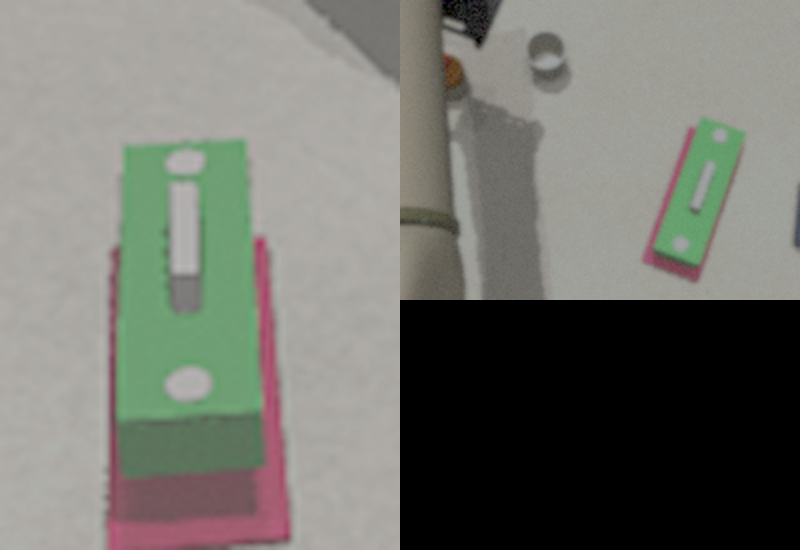

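```bash
python3 -c "
from bench import r
print(r.close_job())"
```

```text
the job is handed in; nothing more can be done
None
```

The job is handed in, at about 33 s of the 64 s allowed. I pressed the two proud blue caps home, set the green cover over the rack and pressed both of its ends down onto the catches.

**Caps:** the proud ones were at rack x = +18 mm and -54 mm. Each stopped at TCP z 0.078 with 34–37 N. A picture confirmed the -54 mm cap was home. The +18 mm cap was judged only by its matching stop height and force.

**Cover:** the near end stopped at TCP z 0.0861 under 45 N. The far end stopped at 0.0866 under 19 N, well above the catch's 5 N. The final pictures show it level, with the spots within about 0.5 px of the fully home prediction in the scene view. In the top view they are 0.4–0.8 px off, which fits the cover sitting about 1–1.5 mm along within its 3 mm play.

**Bystanders:** nothing was touched on the way as far as forces showed. The cup and bottle stand upright in the last picture. The tip box was barely in that picture, and I measured none of the three again.

**Readings that disagreed:**
- The fingertips stood about at the reported TCP height, not 22 mm below it as `r.tip_extent` says, so I worked from contact and the pictures.
- The tool's tilt drifted to about 0.04 rad by the end.

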